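Kettle off the hob onto its trivet

TASK

Fit the slatted wooden trivet from the cutting board into the recess of the dark wooden holder so that it lies fully home, flat and square. Then lift the kettle clear off the hob and set it down gently, upright and centred, on the seated trivet. Keep the kettle upright throughout, and leave the oil bottle, the spice jar and the food tub alone.

Things in the scene. Friction and masses are not known exactly. Their poses are not given: they have to be found in the camera images.
- kettle: Empty steel kettle, loose, about 0.4 to 0.8 kg, standing on the hob. Flat round base 112 mm in diameter, belly 146 mm, body 97 mm high, lid knob up to 114 mm, handle top at 175 mm. Origin: centre of the underside. z up; x points to the spout, whose tip is 115 mm from the axis and 108 mm up.
- kettle_handle (a point): Centre of the kettle's black overhead handle bar, 168 mm straight above the kettle's origin. The bar is level, runs along the kettle's x, 96 mm long, 18 mm wide (along y) and 14 mm high; 47 mm of free height lies below it, above the lid knob. Same axes as the kettle.
- trivet: Loose pale-wood openwork trivet, 160 mm (its x) by 120 mm (its y), 18 mm thick, 0.22 kg, flat on the cutting board. Origin: centre of the underside. A middle bar 20 mm wide in x, 18 mm high, runs along y through the centre; on each side of it a through opening (|x| 10 to 68 mm, |y| below 29 mm) takes a finger, to pinch that bar. Slats along x at y = +-34 mm; 12 mm rim. Same after a half turn.
- holder: Fixed dark-wood holder, 211 mm (x) by 171 mm (y), 18 mm high, with a rectangular recess from above, 165 mm (x) by 125 mm (y) and 12 mm deep. Origin: centre of the underside, on the counter. The seated trivet lies with its long side along the holder's long side and stands 6 mm proud of the rim, its top 24 mm above the counter.
- holder_pocket (a point): Centre of the recess floor of the holder, 6 mm above the counter. Same axes as the holder.
- hob: Fixed black portable induction hob, 340 mm (x) by 280 mm (y), 60 mm high with a flat top. Origin: centre of the underside.
- hob_zone (a point): Centre of the ringed cooking zone, on the hob's top, 60 mm above the counter.
- board: Fixed white plastic cutting board, 340 mm (x) by 260 mm (y), 12 mm thick. Origin: centre of the underside.
- oil: Bystander: green glass oil bottle, 56 mm in diameter, 210 mm high, loose. Origin: centre of the underside.
- spice: Bystander: small amber spice jar with a red cap, 48 mm in diameter, 85 mm high, loose. Origin: centre of the underside.
- tub: Bystander: food tub with a white lid, 108 by 148 mm, 57 mm high, loose. Origin: centre of the underside.

How it is judged:
By the outcome, as a careful person would: the job done as asked, in the order asked, and still so for the second after the job is handed in, with the robot touching nothing.
It also fails if it takes over 69 s, if anything falls off the work surface, if the arm or the gripper's body presses on something with over 40 N, if the wrist force passes 120 N, or if a joint passes its speed limit or range.

ROBOT

A 6-joint arm with a two-finger parallel gripper is mounted at the origin on the work surface. World frame = base frame: x ahead of the robot, y to its left, z up, the work surface at z = 0. Lengths are in m, angles in degrees, forces in N, time in s.
With the tool pointing down it reaches from about 0.375 to 0.975 m from the base axis. Payload 3.8 kg.
Tool frame: the origin (TCP) lies midway between the tips of the shut fingers; the grasp point (between the pads) lies 19 mm behind it (manip.pinch_z is the distance from the TCP to the grasp point, in m); z points along the fingers, y is the line along which they close (so a half turn about z gives the same grasp; the last joint's range is limited). The gripper opens to 88 mm and grips with 3 to 60 N. Pads are 18 mm wide; open, the fingers measure 123 mm over their backs; the gripper's body (75 mm by 187 mm) begins 45 mm behind the grasp point.
Start: joints at [-2.114, 15.12, 91.902, -0, 72.978, -2.114], TCP at [0.675, -0, 0.239] pointing down, gripper open.
Joint ranges: [-150.88, 150.88], [-54.13, 125.18], [17.81, 147.31], [-75.09, 255.09], [0, 152.58], [-146.25, 146.25]. Speed limits (degrees/s): [147.25, 147.25, 180, 180, 180, 180].

INTERFACE

Orientations are given as a 3x3 rotation matrix whose columns are the frame's x, y, z axes.
In Python, from plant import manip, cams, sign_off gives the robot as it stands.
- The arm moves only by the shell command python3 -m creep 'ROWS' [OPENING] [FORCE]. ROWS is JSON, a list of rows, each an object of numbers: "x", "y", "z": the shift along the world's x, y, z in mm; "roll": the turn about the world's z in degrees. In form: [{"x": .., "y": .., "z": .., "roll": ..}, ...]. A call has 1 to 8 rows; each row shifts and turns the commanded pose from where the row before left it; what a row does not reach is not made up. A row lasts 1/8 s, in which the tool goes at most 62.5 mm and 10.7 degrees, less where a joint would pass 70% of its speed; a pose out of reach is approached as far as the arm can. A call is refused whole if a number of a shift passes 62.5 or a number of a turn 10.7, either way. A call with a gripper value outside its range is refused whole. OPENING is the opening, from 0 (shut) to 1 (fully open), set as the call begins (- or left out, the last holds). The fingers move at their own pace and stop on an object; FORCE is the grip in N (left out, the last holds). Time passes only in rows, so rows that do not move let the fingers close. It gives the time, the measured TCP pose, the force, the opening and the grip force at its end, in the units of the state.
- manip.get_obs(): the state, without advancing time (a new reading comes with each control period).
- cams.snapshot(name): name is "scene" or "side" or "wrist"; returns a dict with "pixels" (480x640x3 uint8, red, green, blue), "fx", "fy", "cx", "cy" (pixels), "R" (3x3) and "t" (3): a world point X has camera coordinates R X + t. Camera axes: x right, y down, z forward; pixel columns grow to the right and rows downward; lengths in m; the calibration is good to about 2 mm. The wrist camera is an equidistant fisheye: a pixel r from the principal point sees the ray r / f radians off the axis. A picture is of the moment at which its call begins. There is no depth.
- sign_off(): hands the job in; it is judged then, once.
The state is a dict: "t": time; "joint_pos": joint angles; "joint_velocities": joint speeds; "joint_torque": joint torques, N m; "tool_pos": TCP position; "tool_rot": TCP orientation; "force": force on the tool from outside, world axes, zero at the start; "moment": the same for the moment, N m; "finger_gap": finger opening in m; "grasp_force": force on a finger pad.
Only numpy, scipy, OpenCV 4.12 (cv2) and the standard library are available. Lean on these libraries where they do the work, as an engineer would, in place of code of your own. Each camera call takes 0.05 s, during which the arm holds its last target. There are 200 camera calls.

## Working session

There is one attempt and no reset: what is moved stays moved. The work goes in short steps, Python scripts to look and compute and a shell command to move; the robot and the scene stay as the last step left them, time stands still between calls to the robot, and variables do not carry over. Pictures are saved under pics/ and viewed, at most 13 in all, crops included, and the job is handed in when it is done.

```bash
ls; mkdir -p pics; python3 - <<'E'
from plant import manip,cams
import cv2
for n in ["scene","side"]:
    s=cams.snapshot(n); cv2.imwrite(f"pics/{n}0.png",s["pixels"][...,::-1]); print(n,s["fx"],s["cx"],s["cy"],s["R"],s["t"])
E
```

```text
pics
scene 518.9367331532235 319.3220812635359 236.19281012275698 [[ 0.18849001  0.9820587  -0.00567701]
 [ 0.80154399 -0.15717812 -0.57690751]
 [-0.56744934  0.10419093 -0.81678975]] [-0.12167401 -0.37705588  1.50932655]
side 485.3868716246701 321.9518907611252 235.5318493902975 [[ 0.69157018 -0.72221712 -0.01153748]
 [-0.4459442  -0.41434646 -0.79337934]
 [ 0.56821163  0.55382257 -0.60861819]] [-0.43081027  0.3980804   0.78202093]
```

View pics/scene0.png

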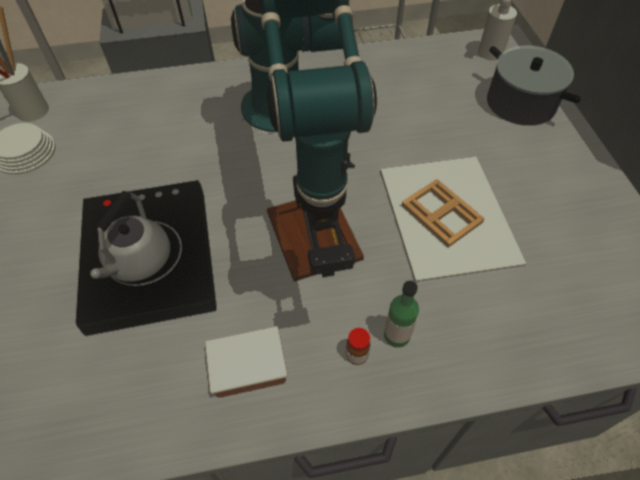

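View pics/side0.png

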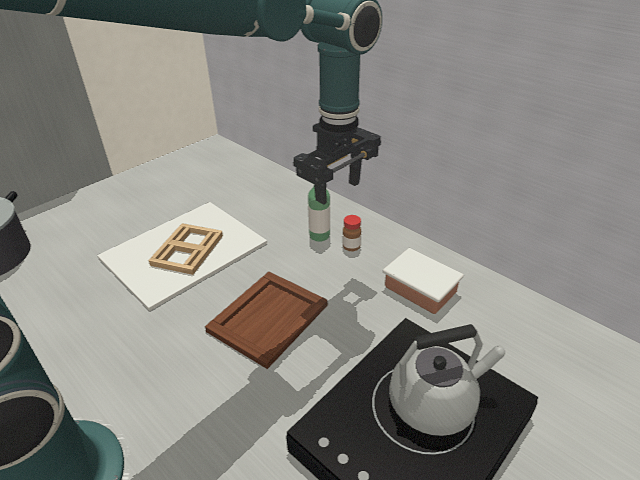

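Scene: trivet centre at about (443,211), with corners (436,181), (484,215), (451,243) and (403,207). Side: holder outer corners are at (270,273), (327,302), (267,363) and (206,327). The kettle handle runs from (418,344) to (474,329).

```bash
cat > h.py <<'E'
import numpy as np, cv2
from plant import manip,cams
def ray(s,p,fish=False):
    a=np.array([(p[0]-s["cx"])/s["fx"],(p[1]-s["cy"])/s["fy"]])
    if fish:
        th=np.hypot(*a); d=np.r_[a/max(th,1e-9)*np.sin(th),np.cos(th)]
    else: d=np.r_[a,1]
    R=np.array(s["R"]); return -R.T@np.array(s["t"]), R.T@d
def onz(s,p,z,fish=False):
    c,d=ray(s,p,fish); return c+d*(z-c[2])/d[2]
def proj(s,X,fish=False):
    c=np.array(s["R"])@np.array(X)+np.array(s["t"])
    if fish:
        r=np.hypot(c[0],c[1]); k=np.arctan2(r,c[2])/max(r,1e-9)
    else: k=1/c[2]
    return np.array([s["fx"]*c[0]*k+s["cx"],s["fy"]*c[1]*k+s["cy"]])
E
python3 - <<'E'
from h import *
np.set_printoptions(precision=4,suppress=True)
S=cams.snapshot("scene");D=cams.snapshot("side")
def quad(s,P,z):
    q=np.array([onz(s,p,z)[:2] for p in P]); e=np.diff(np.vstack([q,q[:1]]),axis=0)
    print(q.mean(0),np.hypot(*e.T),np.degrees(np.arctan2(e[:,1],e[:,0])))
quad(S,[(436,181),(484,215),(451,243),(403,207)],.03)
quad(D,[(207,224),(223,234),(190,272),(150,262)],.03)
quad(D,[(270,273),(327,302),(267,363),(206,327)],.018)
print([onz(D,p,.175) for p in [(416,343),(476,328)]])
print([onz(S,p,.114) for p in [(125,230)]],onz(D,(440,362),.114))
W=cams.snapshot("wrist");cv2.imwrite("pics/w0.png",W["pixels"][...,::-1]);print(W["fx"],W["cx"],W["cy"])
print(manip.get_obs()["tool_rot"])
E
```

```text
[0.4816 0.3346] [0.1474 0.1212 0.1459 0.1225] [  32.0852  -59.1278 -147.4057  121.6001]
[0.4851 0.312 ] [0.0668 0.1557 0.111  0.1879] [ -88.0817 -156.4521  114.0899    8.4624]
[0.4701 0.0132] [0.1658 0.2018 0.1655 0.2061] [ -82.1819 -171.9805   99.3026    8.1198]
[array([ 0.5005, -0.3287,  0.175 ]), array([ 0.5943, -0.3824,  0.175 ])]
[array([ 0.4596, -0.3888,  0.114 ])] [ 0.5411 -0.3571  0.114 ]
371.64829954431775 321.50995416791494 244.2558973385674
[[-0.      1.     -0.0011]
 [ 1.      0.      0.0001]
 [ 0.0001 -0.0011 -1.    ]]
```

View pics/w0.png

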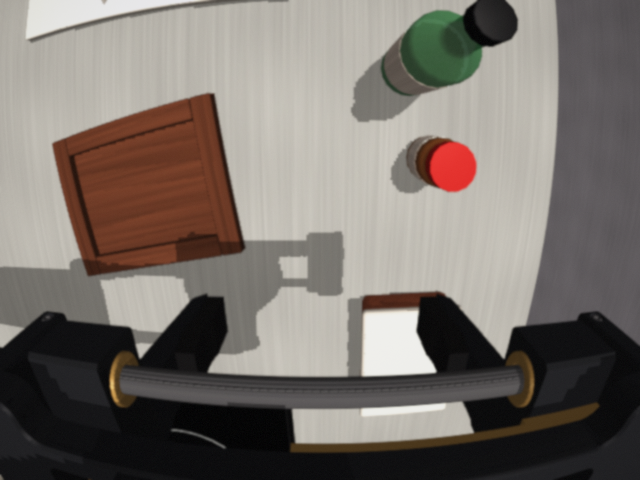

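Wrist view: the holder is at about (150,185), with the tub, jar and bottle to the right and the board at top left. The two fixed cameras disagree on the kettle, so I'll cross-check them by projecting known points.

```bash
python3 - <<'E'
from h import *
np.set_printoptions(precision=4,suppress=True)
S=cams.snapshot("scene");D=cams.snapshot("side");W=cams.snapshot("wrist")
for n,s,f in(("S",S,0),("D",D,0),("W",W,1)):
    print(n,"cam",-np.array(s["R"]).T@s["t"],"tcp",proj(s,manip.get_obs()["tool_pos"],f),"base",proj(s,[0,0,0],f))
def q(s,P,z,f=0):
    q=np.array([onz(s,p,z,f)[:2] for p in P]); e=np.diff(np.vstack([q,q[:1]]),axis=0)
    print(q.mean(0),np.hypot(*e.T),np.degrees(np.arctan2(e[:,1],e[:,0])))
q(W,[(53,144),(212,94),(243,247),(88,275)],.018,1)
q(S,[(267,206),(330,180),(362,254),(296,276)],.018)
q(D,[(270,273),(327,302),(267,363),(206,327)],.018)
print("spice",onz(S,(359,338),.085),onz(D,(352,221),.085),onz(W,(452,166),.085,1))
print("board",*[onz(S,p,.012) for p in [(381,166),(478,158),(523,264),(420,279)]])
print("board",*[onz(D,p,.012) for p in [(99,259),(210,204),(267,241),(151,304)]])
print("hob S",*[onz(S,p,.06) for p in [(82,196),(201,183),(214,303),(80,325)]])
E
```

```text
S cam [ 1.1816 -0.097   1.0146] tcp [321.6439 250.8461] base [277.4881 106.5534]
D cam [ 0.0311 -0.5793  0.7868] tcp [337.742  191.7075] base [ 54.5554 482.6135]
W cam [0.6747 0.0831 0.384 ] tcp [322.9699 317.3168] base [-65.8646 219.5808]
[0.4741 0.0202] [0.2104 0.1618 0.2114 0.1668] [   8.8249  -81.0314 -169.8215   98.6453]
[0.4603 0.0216] [0.1767 0.2363 0.1608 0.2138] [ 107.4439    6.5564  -79.6819 -169.9442]
[0.4701 0.0132] [0.1658 0.2018 0.1655 0.2061] [ -82.1819 -171.9805   99.3026    8.1198]
spice [0.7862 0.0513 0.085 ] [0.7794 0.0457 0.085 ] [0.783  0.0522 0.085 ]
board [0.2956 0.2313 0.012 ] [0.3175 0.4897 0.012 ] [0.6502 0.4706 0.012 ] [0.6432 0.2294 0.012 ]
board [0.3076 0.4658 0.012 ] [0.6428 0.4651 0.012 ] [0.6408 0.214  0.012 ] [0.3142 0.2315 0.012 ]
hob S [ 0.2938 -0.5098  0.06  ] [ 0.3075 -0.2278  0.06  ] [ 0.6426 -0.2208  0.06  ] [ 0.6408 -0.4898  0.06  ]
```

```bash
python3 -m creep '[{"x":-24,"y":41,"roll":4},{"x":-24,"y":41,"roll":4},{"x":-24,"y":41,"roll":4},{"x":-24,"y":41,"roll":4},{"x":-24,"y":41,"roll":4},{"x":-24,"y":41,"roll":4},{"x":-24,"y":41,"roll":4},{"x":-24,"y":41,"roll":4}]' 0.7 20
python3 -m creep '[{},{}]'
python3 - <<'E'
from h import *
W=cams.snapshot("wrist");cv2.imwrite("pics/w1.png",W["pixels"][...,::-1])
E
```

```text
schema error: expected keys x, y, z, roll
schema error: expected keys x, y, z, roll
```

View pics/w1.png

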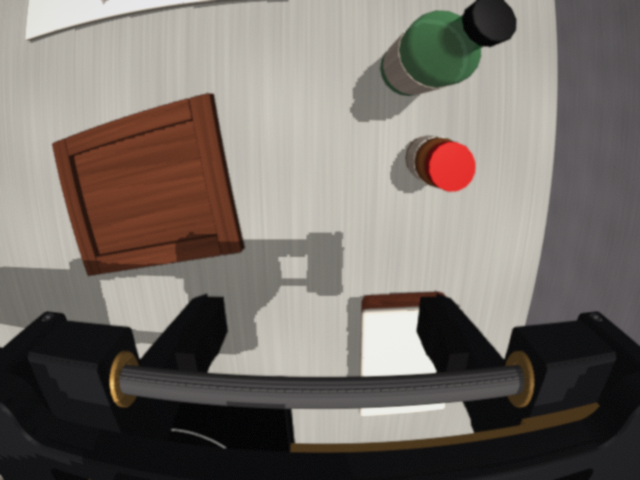

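The call was refused, so the picture is the same as before. All four keys are required.

```bash
python3 -m creep '[{"x":-24,"y":41,"z":0,"roll":4},{"x":-24,"y":41,"z":0,"roll":4},{"x":-24,"y":41,"z":0,"roll":4},{"x":-24,"y":41,"z":0,"roll":4},{"x":-24,"y":41,"z":0,"roll":4},{"x":-24,"y":41,"z":0,"roll":4},{"x":-24,"y":41,"z":0,"roll":4},{"x":-24,"y":41,"z":0,"roll":4}]' 0.7 20 &&
python3 -m creep '[{"x":0,"y":0,"z":0,"roll":0},{"x":0,"y":0,"z":0,"roll":0}]'
python3 - <<'E'
from h import *
W=cams.snapshot("wrist");cv2.imwrite("pics/w2.png",W["pixels"][...,::-1])
E
```

```text
t: 1.45
tool_pos: [0.4822, 0.3293, 0.239]
tool_rot: [[-0.532, 0.847, 0.001], [0.847, 0.532, 0.0], [-0.0, 0.001, -1.0]]
force: [0.3, 0.7, 0.4]
finger_gap: 0.0614
grasp_force: 0.0
t: 1.7
tool_pos: [0.4831, 0.3279, 0.2388]
tool_rot: [[-0.53, 0.848, 0.0], [0.848, 0.53, -0.0], [-0.001, 0.0, -1.0]]
force: [0.6, 0.4, -0.4]
finger_gap: 0.0614
grasp_force: 0.0
```

View pics/w2.png

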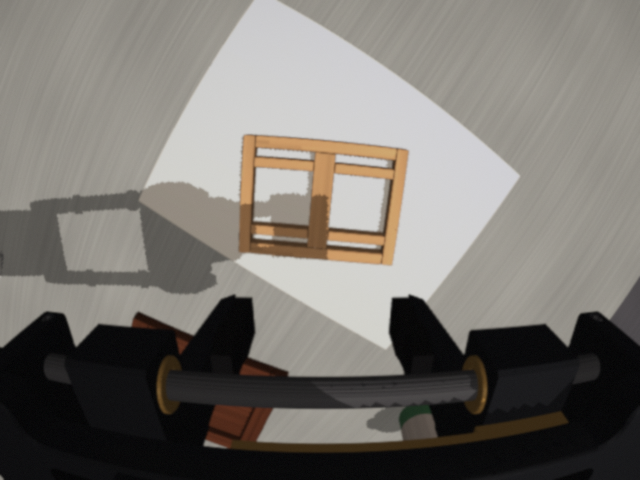

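The trivet's corners are at (244,136), (408,150), (391,264) and (239,251), ahead of the fingers rather than under them.

```bash
python3 - <<'E'
from h import *
np.set_printoptions(precision=4,suppress=True)
S=cams.snapshot("scene");W=cams.snapshot("wrist")
print("cam",-np.array(W["R"]).T@W["t"]);print(np.array(W["R"]))
o=manip.get_obs();T=np.array(o["tool_pos"])
P=[(244,136),(408,150),(391,264),(239,251)]
q=np.array([onz(W,p,.03,1)[:2] for p in P]); e=np.diff(np.vstack([q,q[:1]]),axis=0)
print(q.mean(0),np.hypot(*e.T),np.degrees(np.arctan2(e[:,1],e[:,0])))
print(proj(W,[*T[:2],.03],1),proj(W,T,1))
print([proj(S,[*x,.03]) for x in q])
E
```

```text
cam [0.4397 0.3978 0.3843]
[[ 0.8492  0.5281 -0.0019]
 [ 0.5015 -0.8052  0.3163]
 [ 0.1656 -0.2696 -0.9486]]
[0.4776 0.3339] [0.1577 0.1176 0.1575 0.1167] [  27.0691  -63.5668 -153.2744  116.4981]
[322.1393 210.513 ] [322.0091 317.8752]
[array([436.3211, 178.9921]), array([483.9709, 218.2643]), array([448.8538, 243.1327]), array([401.9999, 201.0258])]
```

```bash
python3 -m creep '[{"x":-5,"y":6,"z":-30,"roll":-5},{"x":0,"y":0,"z":-50,"roll":0},{"x":0,"y":0,"z":-50,"roll":0},{"x":0,"y":0,"z":-40,"roll":0},{"x":0,"y":0,"z":0,"roll":0}]' 
python3 - <<'E'
from h import *
W=cams.snapshot("wrist");cv2.imwrite("pics/w3.png",W["pixels"][...,::-1])
for z in(.012,.03): print(proj(W,[*manip.get_obs()["tool_pos"][:2],z],1))
E
```

```text
t: 2.48
tool_pos: [0.4756, 0.3311, 0.0649]
tool_rot: [[-0.452, 0.892, -0.007], [0.892, 0.452, -0.005], [-0.001, -0.008, -1.0]]
force: [-1.1, -0.4, 0.1]
finger_gap: 0.0621
grasp_force: 0.0
[326.88861825 271.45689968]
[326.99348613 284.44264982]
```

View pics/w3.png

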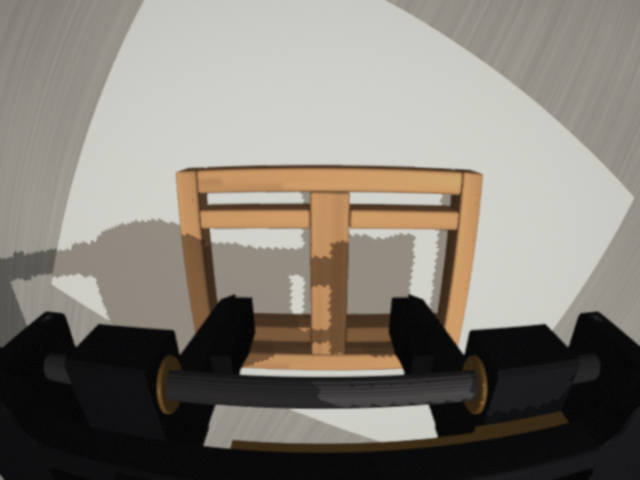

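Middle bar is centred at column 330, with its far end at (330,168) and near end at about (328,354). Top corners are at (178,171) and (481,174).

```bash
python3 - <<'E'
from h import *
np.set_printoptions(precision=4,suppress=True)
W=cams.snapshot("wrist");T=np.array(manip.get_obs()["tool_pos"])
f=lambda p:onz(W,p,.03,1)[:2]
a,b=f((178,171)),f((481,174));e=b-a;print("len",np.hypot(*e),"yaw",np.degrees(np.arctan2(e[1],e[0])))
u=e/np.hypot(*e); c=(a+b)/2+.06*np.array([u[1],-u[0]])
print("centre",c,"tcp",T[:2],"bar",f((330,190)),f((329,354)))
Rt=np.array(manip.get_obs()["tool_rot"]);print("toolyaw",np.degrees(np.arctan2(Rt[1,1],Rt[0,1])))
E
```

```text
len 0.15817800741548915 yaw 26.501952775641154
centre [0.4801 0.3356] tcp [0.4789 0.3337] bar [0.458  0.3794] [0.5022 0.2926]
toolyaw 26.925649508245797
```

```bash
python3 -m creep '[{"x":1,"y":2,"z":-24,"roll":0},{"x":0,"y":0,"z":-20,"roll":0},{"x":0,"y":0,"z":-9,"roll":0},{"x":0,"y":0,"z":0,"roll":0},{"x":0,"y":0,"z":0,"roll":0}]' && python3 -m creep '[{"x":0,"y":0,"z":0,"roll":0},{"x":0,"y":0,"z":0,"roll":0},{"x":0,"y":0,"z":0,"roll":0},{"x":0,"y":0,"z":0,"roll":0},{"x":0,"y":0,"z":0,"roll":0},{"x":0,"y":0,"z":0,"roll":0}]' 0 25
```

```text
t: 3.2
tool_pos: [0.4795, 0.3363, 0.0164]
tool_rot: [[-0.454, 0.891, 0.001], [0.891, 0.454, 0.001], [0.0, 0.001, -1.0]]
force: [0.5, -0.0, 0.1]
finger_gap: 0.0613
grasp_force: 0.0
t: 3.95
tool_pos: [0.4787, 0.3359, 0.0157]
tool_rot: [[-0.454, 0.891, -0.001], [0.891, 0.454, -0.0], [-0.0, -0.001, -1.0]]
force: [-1.3, -1.7, 1.9]
finger_gap: 0.0195
grasp_force: 25.0
```

```bash
python3 -m creep '[{"x":0,"y":0,"z":40,"roll":0},{"x":0,"y":0,"z":50,"roll":0},{"x":-1,"y":-50,"z":0,"roll":-3},{"x":-1,"y":-55,"z":0,"roll":-3},{"x":-1,"y":-55,"z":0,"roll":-3},{"x":-1,"y":-55,"z":0,"roll":-3},{"x":-1,"y":-55,"z":0,"roll":-3},{"x":-1,"y":-55,"z":0,"roll":-3}]' && python3 -m creep '[{"x":0,"y":-50,"z":0,"roll":0},{"x":0,"y":-50,"z":0,"roll":0},{"x":0,"y":-41,"z":0,"roll":0},{"x":0,"y":0,"z":0,"roll":0},{"x":0,"y":0,"z":0,"roll":0},{"x":0,"y":0,"z":0,"roll":0}]'
python3 - <<'E'
from h import *
W=cams.snapshot("wrist");cv2.imwrite("pics/w4.png",W["pixels"][...,::-1])
E
```

```text
t: 4.95
tool_pos: [0.4725, 0.0093, 0.1054]
tool_rot: [[-0.155, 0.988, 0.0], [0.988, 0.155, -0.0], [-0.0, 0.0, -1.0]]
force: [1.4, 0.7, -1.6]
finger_gap: 0.0197
grasp_force: 25.0
t: 5.7
tool_pos: [0.4727, -0.1288, 0.1054]
tool_rot: [[-0.158, 0.987, -0.001], [0.987, 0.158, 0.001], [0.001, -0.001, -1.0]]
force: [0.2, 0.0, -3.1]
finger_gap: 0.0197
grasp_force: 25.0
```

View pics/w4.png

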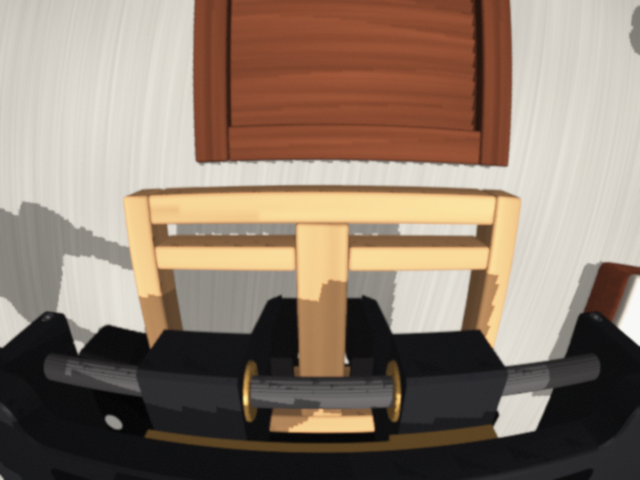

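The holder is ahead of the trivet. Its near outer corners are at (196,161) and (508,165). The trivet's top far corners are at (127,196) and (519,199). I'll fit the edges numerically on rectified planes.

```bash
python3 - <<'E'
from h import *
np.set_printoptions(precision=4,suppress=True)
W=cams.snapshot("wrist");o=manip.get_obs();T=np.array(o["tool_pos"]);R=np.array(o["tool_rot"])
ty=np.arctan2(R[1,1],R[0,1]);u=np.array([np.cos(ty),np.sin(ty)]);v=np.array([-u[1],u[0]])
hsv=cv2.cvtColor(W["pixels"],cv2.COLOR_RGB2HSV)
def edge(p0,p1,ax,z):  # strongest gradient along segment p0->p1 (pixels); z plane
    n=400;P=np.linspace(p0,p1,n).astype(np.float32)
    g=cv2.remap(hsv.astype(np.float32),P[None,:,0].copy(),P[None,:,1].copy(),cv2.INTER_LINEAR)[0,:,1]
    g=cv2.GaussianBlur(g[None],(0,0),6)[0];i=10+np.argmax(abs(np.gradient(g))[10:-10])
    w=onz(W,P[i],z,1)[:2]-T[:2];return P[i],np.array([w@u,w@v])
def fit(name,segs,z):
    r=[edge(a,b,0,z) for a,b in segs];q=np.array([x[1] for x in r])*1000
    vx,vy,x0,y0=cv2.fitLine(q.astype(np.float32),cv2.DIST_HUBER,0,.01,.01).ravel()
    print(name,"px",r[0][0],r[-1][0],"ang",np.degrees(np.arctan2(vy,vx)),"pt",x0,y0,"res",np.abs((q-[x0,y0])@[-vy,vx]).max());
zt=T[2]-.0037+.018
fit("H left",[((180,y),(210,y)) for y in range(20,155,8)],.018)
fit("H right",[((525,y),(497,y)) for y in range(20,155,8)],.018)
fit("H near",[((x,185),(x,145)) for x in range(240,470,12)],.018)
fit("T far",[((x,182),(x,212)) for x in range(170,480,12)],zt)
fit("T left",[((120,y),(145,y-0)) for y in range(205,285,6)],zt)
fit("T right",[((530,y),(500,y)) for y in range(210,290,6)],zt)
print("ty",np.degrees(ty),T)
# recess clicks
for p in [(230,127),(480,132),(230,30),(477,30)]:
    w=onz(W,p,.018,1)[:2]-T[:2];print("rec",p,w@u*1000,w@v*1000)
for p in [(127,196),(519,199)]:
    w=onz(W,p,zt,1)[:2]-T[:2];print("tc",w@u*1000,w@v*1000)
E
```

```text
H left px [193.985  20.   ] [195.3383 148.    ] ang 89.84141 pt -82.19886 124.324425 res 0.16281684798730683
H right px [509.6316  20.    ] [508.2281 148.    ] ang 89.9239 pt 125.421265 126.8139 res 0.18723331020589376
H near px [240.     159.7368] [468.     163.4461] ang -0.17463093 pt 13.513003 61.649498 res 0.14667661910045487
T far px [170.     188.3158] [470.    188.391] ang -0.100230865 pt 6.1415496 61.57218 res 0.11225795941586507
T left px [123.2581 205.    ] [135.4135 283.    ] ang 89.95702 pt -79.755066 39.028877 res 0.24158103859604987
T right px [519.5489 210.    ] [506.9925 288.    ] ang -89.88851 pt 78.64028 37.307068 res 0.09630610557696699
ty 9.10091367537556 [ 0.4729 -0.1289  0.1055]
rec (230, 127) -58.29236762485314 83.24181947190253
rec (480, 132) 103.1706177935079 82.98088263862712
rec (230, 30) -57.887896527751344 146.73318714683893
rec (477, 30) 100.35725422281561 152.12610854871997
tc -77.289349046792 59.482740813914
tc 77.6968494917535 58.266592849807346
```

```bash
python3 -m creep '[{"x":0,"y":35,"z":0,"roll":0},{"x":-1,"y":50,"z":0,"roll":0},{"x":-1,"y":45,"z":0,"roll":0},{"x":0,"y":19,"z":-20,"roll":0},{"x":0,"y":0,"z":-30,"roll":0},{"x":0,"y":0,"z":-20,"roll":0},{"x":0,"y":0,"z":-5,"roll":0},{"x":0,"y":0,"z":0,"roll":0}]' 
python3 - <<'E'
from h import *
W=cams.snapshot("wrist");cv2.imwrite("pics/w5.png",W["pixels"][...,::-1]);print(manip.get_obs()["tool_pos"])
E
```

```text
t: 6.8
tool_pos: [0.471, 0.0194, 0.0308]
tool_rot: [[-0.157, 0.988, -0.0], [0.988, 0.157, 0.0], [0.0, -0.0, -1.0]]
force: [0.6, -0.3, -1.5]
finger_gap: 0.0199
grasp_force: 25.0
[0.47160647 0.01925783 0.03136064]
```

View pics/w5.png

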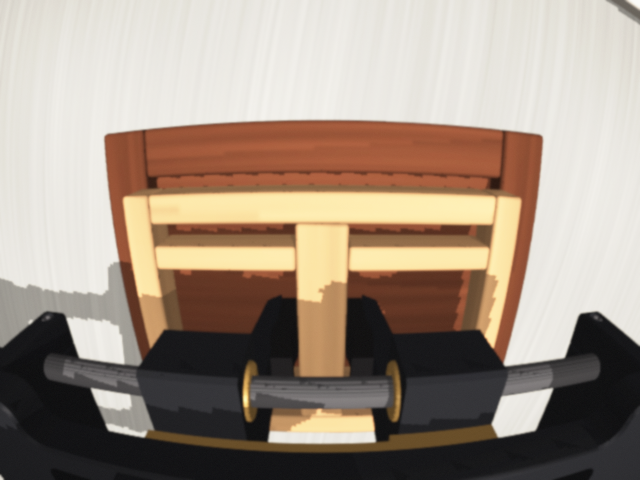

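The trivet sits over the holder. The recess far edge is at about (148,178) to (501,178), the holder's far outer corners are at (106,136) and (542,137), and the trivet's lower far corners are at (150,190) and (498,191).

```bash
python3 - <<'E'
from h import *
np.set_printoptions(precision=2,suppress=True)
W=cams.snapshot("wrist");o=manip.get_obs();T=np.array(o["tool_pos"]);R=np.array(o["tool_rot"])
ty=np.arctan2(R[1,1],R[0,1]);u=np.array([np.cos(ty),np.sin(ty)]);v=np.array([-u[1],u[0]])
hsv=cv2.cvtColor(W["pixels"],cv2.COLOR_RGB2HSV)
def fit(name,segs,z,ch):
    q=[];pp=[]
    for a,b in segs:
        P=np.linspace(a,b,300).astype(np.float32)
        g=cv2.remap(hsv.astype(np.float32),P[None,:,0].copy(),P[None,:,1].copy(),1)[0,:,ch]
        g=cv2.GaussianBlur(g[None],(0,0),6)[0];i=10+np.argmax(abs(np.gradient(g))[10:-10])
        w=(onz(W,P[i],z,1)[:2]-T[:2])*1000;q.append([w@u,w@v]);pp.append(P[i])
    q=np.array(q);vx,vy,x0,y0=cv2.fitLine(q.astype(np.float32),cv2.DIST_HUBER,0,.01,.01).ravel()
    print(name,pp[0],"ang %.2f pt %.1f %.1f res %.2f"%(np.degrees(np.arctan2(vy,vx)),x0,y0,np.median(abs((q-[x0,y0])@[-vy,vx]))))
b=T[2]-.0037;t=b+.018
fit("H left",[((95,y),(125,y)) for y in range(145,190,4)],.018,1)
fit("H right",[((555,y),(525,y)) for y in range(145,190,4)],.018,1)
fit("H far",[((x,112),(x,142)) for x in range(170,480,12)],.018,1)
fit("Rec far",[((x,168),(x,184)) for x in range(170,480,12)],.018,2)
fit("T farbottom",[((x,181),(x,200)) for x in range(170,480,12)],b,1)
fit("T fartop",[((x,189),(x,206)) for x in range(170,480,12)],t,2)
fit("T left",[((113,y),(135,y)) for y in range(205,250,4)],t,1)
fit("T right",[((530,y),(508,y)) for y in range(205,250,4)],t,1)
for p in [(148,178),(501,178)]:
    w=onz(W,p,.018,1)[:2]-T[:2];print("rec",w@u*1000,w@v*1000)
E
```

```text
H left [104.33 145.  ] ang -89.97 pt -104.3 70.7 res 0.04
H right [539.85 145.  ] ang 89.94 pt 103.3 69.7 res 0.02
H far [170.   126.75] ang -0.01 pt -9.0 85.3 res 0.02
Rec far [170.   176.45] ang -0.04 pt -16.1 62.7 res 0.10
T farbottom [170.   195.17] ang -0.69 pt 2.6 56.0 res 0.39
T fartop [170.   193.61] ang -0.15 pt -1.7 59.5 res 0.03
T left [123.6 205. ] ang 63.95 pt -83.3 46.7 res 1.12
T right [520.36 205.  ] ang -64.04 pt 81.5 47.0 res 1.05
rec -81.08487559217771 62.58211716099563
rec 82.69743875668364 62.691392193044386
```

```bash
python3 -m creep '[{"x":0,"y":0.5,"z":-6,"roll":0},{"x":0,"y":0,"z":-5,"roll":0},{"x":0,"y":0,"z":-4,"roll":0},{"x":0,"y":0,"z":-4,"roll":0},{"x":0,"y":0,"z":-2,"roll":0},{"x":0,"y":0,"z":0,"roll":0},{"x":0,"y":0,"z":0,"roll":0}]'
```

```text
t: 7.78
tool_pos: [0.4711, 0.0195, 0.0097]
tool_rot: [[-0.156, 0.988, 0.0], [0.988, 0.156, -0.0], [-0.0, 0.0, -1.0]]
force: [-0.6, -0.3, -1.6]
finger_gap: 0.0198
grasp_force: 25.0
```

```bash
python3 -m creep '[{"x":0,"y":0,"z":-0.5,"roll":0},{"x":0,"y":0,"z":0,"roll":0},{"x":0,"y":0,"z":0,"roll":0}]' 0.55 && python3 -m creep '[{"x":0,"y":0,"z":15,"roll":0},{"x":0,"y":0,"z":50,"roll":0},{"x":0,"y":0,"z":55,"roll":0},{"x":0,"y":0,"z":55,"roll":0},{"x":0,"y":0,"z":55,"roll":8},{"x":0,"y":0,"z":50,"roll":8},{"x":0,"y":0,"z":30,"roll":8},{"x":10,"y":-30,"z":0,"roll":8}]' 0.7 && python3 -m creep '[{"x":10,"y":-50,"z":0,"roll":8},{"x":10,"y":-50,"z":0,"roll":8},{"x":10,"y":-50,"z":0,"roll":3},{"x":10,"y":-50,"z":0,"roll":0},{"x":10,"y":-50,"z":0,"roll":0},{"x":10,"y":-50,"z":0,"roll":0},{"x":6,"y":-45,"z":0,"roll":0},{"x":0,"y":0,"z":0,"roll":0}]' && python3 -m creep '[{"x":0,"y":0,"z":0,"roll":0},{"x":0,"y":0,"z":0,"roll":0}]'
python3 - <<'E'
from h import *
W=cams.snapshot("wrist");D=cams.snapshot("side");S=cams.snapshot("scene")
T=np.array(manip.get_obs()["tool_pos"]);print(T,proj(W,[*T[:2],.235],1))
# one composite: wrist view, side crop of holder, scene crop of holder
a=W["pixels"][:, 80:560]; b=cv2.resize(D["pixels"][250:390,190:340],(300,280)); c=cv2.resize(S["pixels"][170:290,250:380],(300,277))
r=np.zeros((480,300,3),np.uint8); r[:240]=cv2.resize(b,(300,240)); r[240:]=cv2.resize(c,(300,240))
cv2.imwrite("pics/w6.png",np.hstack([a,r])[...,::-1])
E
```

```text
t: 8.15
tool_pos: [0.4713, 0.0195, 0.0094]
tool_rot: [[-0.156, 0.988, 0.001], [0.988, 0.156, 0.0], [-0.0, 0.001, -1.0]]
force: [-0.0, -0.7, 0.8]
finger_gap: 0.0472
grasp_force: 0.0
t: 9.15
tool_pos: [0.4825, -0.0097, 0.3246]
tool_rot: [[-0.662, 0.75, 0.009], [0.75, 0.662, 0.0], [-0.006, 0.007, -1.0]]
force: [0.6, 0.1, 0.0]
finger_gap: 0.0616
grasp_force: 0.0
t: 10.15
tool_pos: [0.5465, -0.3582, 0.3195]
tool_rot: [[-0.864, 0.503, -0.0], [0.503, 0.864, -0.001], [-0.0, -0.001, -1.0]]
force: [-0.6, 0.8, 0.2]
finger_gap: 0.062
grasp_force: 0.0
t: 10.4
tool_pos: [0.547, -0.3541, 0.3198]
tool_rot: [[-0.867, 0.499, 0.0], [0.499, 0.867, 0.0], [-0.0, 0.0, -1.0]]
force: [0.0, -0.2, -0.1]
finger_gap: 0.0618
grasp_force: 0.0
[ 0.54710693 -0.35435464  0.31975306] [321.21534145 253.81815151]
```

View pics/w6.png

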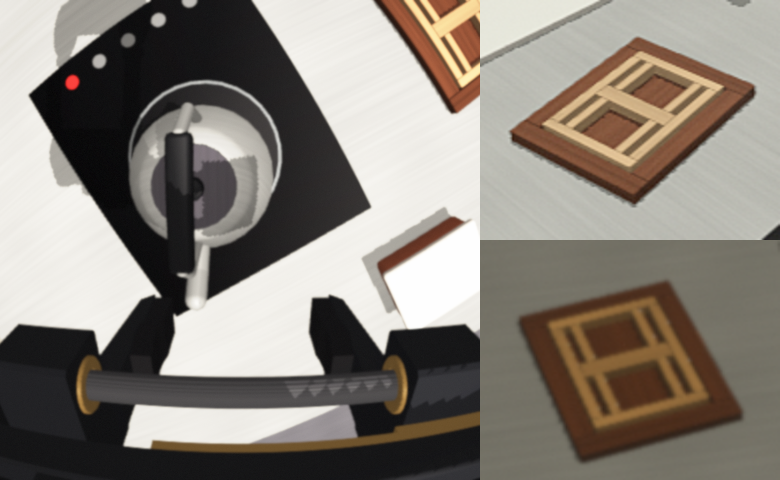

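The trivet is seated square and even in both fixed views. In the wrist view (full-frame pixels) the handle bar runs from (258,132) to (262,273), and the knob is at about (275,187).

```bash
python3 - <<'E'
from h import *
np.set_printoptions(precision=4,suppress=True)
W=cams.snapshot("wrist");D=cams.snapshot("side")
a,b=onz(W,(258,132),.235,1),onz(W,(262,273),.235,1);e=b-a;c=(a+b)/2
print(a,b,"c",c,"len",np.hypot(e[0],e[1]),"ang",np.degrees(np.arctan2(e[1],e[0])))
print("knob",onz(W,(276,187),.174,1),"spout",onz(W,(276,303),.168,1))
print("side",[onz(D,p,.235) for p in [(416,343),(476,328)]],"knob side",onz(D,(440,362),.174))
E
```

```text
[ 0.4588 -0.3486  0.235 ] [ 0.5392 -0.3963  0.235 ] c [ 0.499  -0.3724  0.235 ] len 0.09346037280724954 ang -30.69869660559341
knob [ 0.4994 -0.3687  0.174 ] spout [ 0.5887 -0.4258  0.168 ]
side [array([ 0.4545, -0.3533,  0.235 ]), array([ 0.5391, -0.4017,  0.235 ])] knob side [ 0.4957 -0.3769  0.174 ]
```

```bash
python3 -m creep '[{"x":-24,"y":-10,"z":0,"roll":-1},{"x":-24,"y":-9,"z":0,"roll":0},{"x":0,"y":0,"z":0,"roll":0},{"x":0,"y":0,"z":-40,"roll":0},{"x":0,"y":0,"z":-40,"roll":0},{"x":0,"y":0,"z":-22,"roll":0},{"x":0,"y":0,"z":-9,"roll":0},{"x":0,"y":0,"z":0,"roll":0}]' && python3 -m creep '[{"x":0,"y":0,"z":0,"roll":0},{"x":0,"y":0,"z":0,"roll":0},{"x":0,"y":0,"z":0,"roll":0},{"x":0,"y":0,"z":0,"roll":0},{"x":0,"y":0,"z":0,"roll":0},{"x":0,"y":0,"z":0,"roll":0}]' 0 40
python3 - <<'E'
from h import *
W=cams.snapshot("wrist");cv2.imwrite("pics/w7.png",W["pixels"][...,::-1])
E
```

```text
t: 11.65
tool_pos: [0.4988, -0.3746, 0.2081]
tool_rot: [[-0.857, 0.515, -0.0], [0.515, 0.857, 0.0], [0.0, 0.0, -1.0]]
force: [0.6, 0.1, 0.4]
finger_gap: 0.062
grasp_force: 0.0
t: 12.4
tool_pos: [0.4993, -0.3741, 0.2083]
tool_rot: [[-0.857, 0.515, 0.001], [0.515, 0.857, 0.001], [-0.0, 0.001, -1.0]]
force: [1.8, 1.4, 0.9]
finger_gap: 0.017
grasp_force: 40.0
```

```bash
python3 -m creep '[{"x":0,"y":0,"z":5,"roll":0},{"x":0,"y":0,"z":10,"roll":0},{"x":0,"y":0,"z":15,"roll":0},{"x":0,"y":0,"z":15,"roll":0},{"x":0,"y":0,"z":10,"roll":0},{"x":0,"y":0,"z":5,"roll":0},{"x":0,"y":0,"z":0,"roll":0},{"x":0,"y":0,"z":0,"roll":0}]'
python3 - <<'E'
from h import *
W=cams.snapshot("wrist");D=cams.snapshot("side");o=manip.get_obs();print(o["moment"],proj(W,[.4993,-.374,o["tool_pos"][2]+.026],1))
cv2.imwrite("pics/w8.png",np.hstack([W["pixels"][100:440,120:520],cv2.resize(D["pixels"][240:470,330:570],(400,340))])[...,::-1])
E
```

```text
t: 13.45
tool_pos: [0.4987, -0.3742, 0.2675]
tool_rot: [[-0.857, 0.515, -0.001], [0.515, 0.857, 0.001], [0.001, 0.0, -1.0]]
force: [-0.0, 0.6, -7.8]
finger_gap: 0.0173
grasp_force: 40.0
[ 0.05993931 -0.07463935 -0.004546  ] [322.35049642 351.08981265]
```

View pics/w8.png

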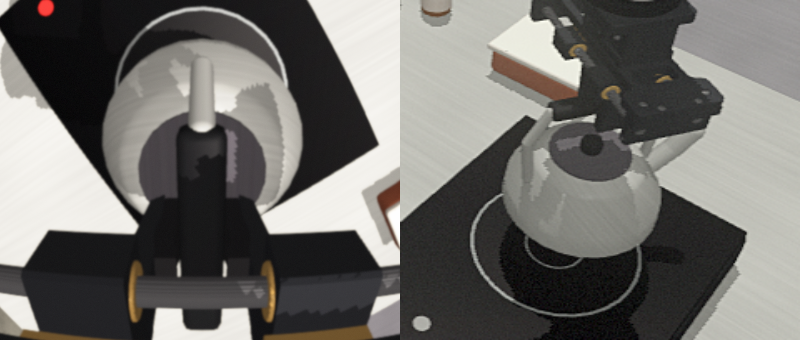

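All clear: the kettle is off the hob and looks level. The rear end of the bar is at full-frame pixel (322,225), so I can measure the offset along the bar.

```bash
python3 - <<'E'
from h import *
W=cams.snapshot("wrist");T=np.array(manip.get_obs()["tool_pos"]);d=np.array([.857,-.515])
for r in (223,225,228):
    e=onz(W,(322,r),T[2]+.0267,1)[:2]; print(r,"end rel tcp along bar mm",(e-T[:2])@d*1000,"-> centre offset",(e-T[:2])@d*1000+48)
D=cams.snapshot("side")
# belly left/right/rim check: knob
print(onz(D,(330+(592-400)*.6,240+143*230/340),T[2]-.208+.174)[:2],T)
E
```

```text
223 end rel tcp along bar mm -50.98404963412334 -> centre offset -2.9840496341233376
225 end rel tcp along bar mm -50.29687318238104 -> centre offset -2.2968731823810415
228 end rel tcp along bar mm -49.262290183041515 -> centre offset -1.2622901830415145
[ 0.49465398 -0.37698586] [ 0.49869095 -0.37427706  0.26742236]
```

```bash
python3 -m creep '[{"x":-1,"y":10,"z":0,"roll":0},{"x":-2,"y":22,"z":0,"roll":0},{"x":-2,"y":32,"z":0,"roll":0},{"x":-2,"y":36,"z":0,"roll":0},{"x":-2,"y":36,"z":0,"roll":0},{"x":-2,"y":36,"z":0,"roll":0},{"x":-2,"y":36,"z":0,"roll":0},{"x":-2,"y":36,"z":0,"roll":0}]' && python3 -m creep '[{"x":-2,"y":36,"z":0,"roll":0},{"x":-2,"y":36,"z":0,"roll":0},{"x":-2,"y":32,"z":0,"roll":0},{"x":-2,"y":24,"z":0,"roll":0},{"x":-2,"y":13,"z":0,"roll":0},{"x":-1,"y":7,"z":0,"roll":0},{"x":0,"y":0,"z":0,"roll":0},{"x":0,"y":0,"z":0,"roll":0}]' && python3 -m creep '[{"x":0,"y":0,"z":-10,"roll":0},{"x":0,"y":0,"z":-20,"roll":0},{"x":0,"y":0,"z":-20,"roll":0},{"x":0,"y":0,"z":-18,"roll":0},{"x":0,"y":0,"z":-12,"roll":0},{"x":0,"y":0,"z":-5,"roll":0},{"x":0,"y":0,"z":0,"roll":0},{"x":0,"y":0,"z":0,"roll":0}]'
```

```text
t: 14.65
tool_pos: [0.483, -0.1279, 0.2684]
tool_rot: [[-0.857, 0.515, 0.0], [0.515, 0.857, 0.001], [0.0, 0.001, -1.0]]
force: [0.4, 0.2, -6.4]
finger_gap: 0.0174
grasp_force: 40.0
t: 15.65
tool_pos: [0.4731, 0.0168, 0.2682]
tool_rot: [[-0.857, 0.516, 0.0], [0.516, 0.857, -0.001], [-0.0, -0.0, -1.0]]
force: [0.8, 0.2, -7.4]
finger_gap: 0.017
grasp_force: 40.0
t: 16.65
tool_pos: [0.4737, 0.0175, 0.184]
tool_rot: [[-0.857, 0.515, 0.002], [0.515, 0.857, -0.0], [-0.001, 0.001, -1.0]]
force: [0.3, 0.0, -6.8]
finger_gap: 0.017
grasp_force: 40.0
```

```bash
python3 -m creep '[{"x":-1,"y":0.5,"z":-4,"roll":0},{"x":0,"y":0,"z":-3,"roll":0},{"x":0,"y":0,"z":-2,"roll":0},{"x":0,"y":0,"z":-1,"roll":0},{"x":0,"y":0,"z":-0.5,"roll":0},{"x":0,"y":0,"z":0,"roll":0}]' && python3 -m creep '[{"x":0,"y":0,"z":-0.5,"roll":0},{"x":0,"y":0,"z":-0.5,"roll":0},{"x":0,"y":0,"z":0,"roll":0}]'
```

```text
t: 17.4
tool_pos: [0.472, 0.018, 0.1727]
tool_rot: [[-0.857, 0.515, 0.0], [0.515, 0.857, -0.0], [-0.0, 0.0, -1.0]]
force: [0.7, -1.0, -7.5]
finger_gap: 0.0171
grasp_force: 40.0
t: 17.77
tool_pos: [0.4724, 0.0181, 0.1723]
tool_rot: [[-0.857, 0.515, 0.001], [0.515, 0.857, 0.0], [-0.001, 0.001, -1.0]]
force: [-0.7, 0.0, -3.5]
finger_gap: 0.0169
grasp_force: 40.0
```

Contact has started, as the force has dropped by half. I'll go a little lower.

```bash
python3 -m creep '[{"x":0,"y":0,"z":-0.5,"roll":0},{"x":0,"y":0,"z":-0.3,"roll":0},{"x":0,"y":0,"z":0,"roll":0},{"x":0,"y":0,"z":0,"roll":0}]'
```

```text
t: 18.27
tool_pos: [0.4728, 0.0182, 0.1723]
tool_rot: [[-0.857, 0.515, 0.002], [0.515, 0.857, 0.0], [-0.001, 0.001, -1.0]]
force: [-2.7, 2.1, 4.9]
finger_gap: 0.0168
grasp_force: 40.0
```

```bash
python3 -m creep '[{"x":0,"y":0,"z":0,"roll":0},{"x":0,"y":0,"z":0,"roll":0},{"x":0,"y":0,"z":0,"roll":0},{"x":0,"y":0,"z":0,"roll":0},{"x":0,"y":0,"z":20,"roll":0},{"x":0,"y":0,"z":40,"roll":0},{"x":0,"y":0,"z":50,"roll":0},{"x":0,"y":0,"z":30,"roll":0}]' 0.7 && python3 -m creep '[{"x":20,"y":-50,"z":0,"roll":0},{"x":20,"y":-50,"z":0,"roll":0},{"x":20,"y":-50,"z":0,"roll":0},{"x":20,"y":-50,"z":0,"roll":0},{"x":0,"y":0,"z":0,"roll":0},{"x":0,"y":0,"z":0,"roll":0}]'
python3 - <<'E'
from h import *
D=cams.snapshot("side");S=cams.snapshot("scene");W=cams.snapshot("wrist")
t=lambda s,y,x:cv2.resize(s["pixels"][y:y+180,x:x+200],(400,300*400*180//(200*360)*2//2) if 0 else (333,300))
a=t(D,200,170);b=t(S,130,220);w=cv2.resize(W["pixels"],(400,300))
cv2.imwrite("pics/w9.png",np.vstack([np.hstack([a,b]),np.hstack([w,np.zeros((300,266,3),np.uint8)])])[...,::-1])
E
```

```text
t: 19.27
tool_pos: [0.4728, 0.0179, 0.3137]
tool_rot: [[-0.857, 0.515, 0.003], [0.515, 0.857, -0.0], [-0.003, 0.002, -1.0]]
force: [0.7, -0.7, -0.7]
finger_gap: 0.0617
grasp_force: 0.0
t: 20.02
tool_pos: [0.5517, -0.1818, 0.3104]
tool_rot: [[-0.857, 0.516, -0.001], [0.516, 0.857, 0.001], [0.001, 0.0, -1.0]]
force: [0.5, 0.4, 0.4]
finger_gap: 0.0617
grasp_force: 0.0
```

View pics/w9.png

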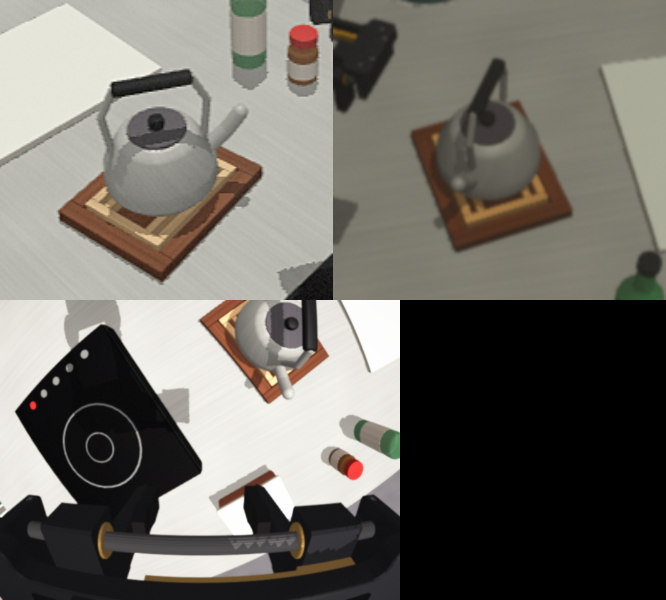

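The kettle stands upright on the seated trivet, and the bystanders haven't moved. I'll do a quick numeric centring check on the handle and knob in the side view, then hand in.

```bash
python3 - <<'E'
from h import *
D=cams.snapshot("side");S=cams.snapshot("scene")
k=200/333
print(onz(D,(170+152*k,200+83*.6),.192),onz(D,(170+156*k,200+122*.6),.134),onz(S,(220+(488-333)*k,130+90*.6),.192))
E
```

```text
[0.47325059 0.01683768 0.192     ] [0.4709281  0.01450773 0.134     ] [0.47653765 0.02029134 0.192     ]
```

The kettle comes out within about 5 mm of the trivet centre (0.471, 0.019), which is about as fine as these points can be read. I'm handing in.

```bash
python3 -c "
from plant import sign_off
print(sign_off())"
```

```text
the job is handed in; nothing more can be done
None
```

The trivet lies flat and square in the holder's recess, the kettle stands upright on it, centred to within about 5 mm by the camera check, and the job is handed in at about 20 s with the oil bottle, spice jar and tub left alone.

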